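Push a stuck pin out of a bushing on the calibration bench

ROBOT

A 6-joint arm with a two-finger parallel gripper is mounted at the origin on the work surface. World frame = base frame: x ahead of the robot, y to its left, z up, the work surface at z = 0. Lengths are in mm, angles in rad, forces in N, time in s.
With the tool pointing down it reaches from about 300 to 750 mm from the base axis. Payload 8.5 kg.
Tool frame: the origin (TCP) lies midway between the tips of the shut fingers; the grasp point (between the pads) lies 19 mm behind it; y points along the fingers, x is the direction in which the jaws open and shut, and the axes are right-handed (so a half turn about y gives the same grasp; the last joint's range is limited). The gripper opens to 85 mm and grips with 20 to 120 N. Pads are 22 mm wide; open, the fingers measure 114 mm over their backs; the gripper's body (76 mm by 85 mm) begins 54 mm behind the grasp point. The pads swing forward as they close: fully open they stand 13 mm farther back than shut.
Start: joints at [0.941, 0.381, 1.297, -0, 1.464, -0.215], TCP at [221.643, 503.343, 231.322] pointing down, gripper open.
Joint ranges: [-3.11, 3.11], [-0.89, 2.33], [0.22, 2.48], [-1.42, 4.56], [0.17, 2.85], [-2.88, 2.88]. Speed limits (rad/s): [2.39, 2.39, 3.14, 3.14, 3.14, 3.14].

INTERFACE

Orientations are given as a unit quaternion [x, y, z, w].
In Python, from rig import ctrl gives the robot as it stands.
- The arm moves only by the tool jog_arm, never from a script. Its argument "rows" is a list of rows, each a list of 3 entries, a list of its own where there are three numbers: the shift along the tool's x, y, z in cm, then the turn about the tool's y in rad, then the finger opening in cm, from 0 to 8.54. In form: [[[dx, dy, dz], yaw, fingers], ...]. A call has 1 to 12 rows; each row shifts and turns the pose as measured when the row begins, along the tool's axes as they then stand; what a row does not reach is not made up. A row lasts 1/8 s, in which the tool goes at most 62.5 mm and 10.7 degrees, less where a joint would pass 70% of its speed; a pose out of reach is approached as far as the arm can. A call is refused whole if a number of a shift passes 6.25 or a number of a turn 0.188, either way. A call with a gripper value outside its range is refused whole. The fingers move at their own pace and stop on an object; "newtons" is the grip in N (left out, the last holds). Time passes only in rows, so rows that do not move let the fingers close. It gives the time, the measured TCP pose, the force and the opening at its end, in the units of the state.
- ctrl.get_obs(): the state, without advancing time (a new reading comes with each control period).
- ctrl.snapshot(name): name is "scene" or "top" or "wrist"; returns a dict with "pixels" (384x512x3 uint8, blue, green, red), "K" (3x3 intrinsics, pixels), "R" (3x3) and "t" (3): a world point X has camera coordinates R X + t. Camera axes: x right, y down, z forward; pixel columns grow to the right and rows downward; lengths in mm; the calibration is good to about 2 mm. A picture is of the moment at which its call begins. There is no depth.
- ctrl.finish_job(): hands the job in, once; it reports no verdict.
Trained networks look in a picture, given as the dict that the camera call returned (one of the last four; its "shot" number tells which), for a name from the list of things; names that differ only in an ending like _2 or _b are one class to them, and where a whole thing is asked for, a point or a joint stands for the part that bears it (a point fixed in the world has none). Each returns a list of dicts, best first, with "conf" (0 to 1); they miss things now and then, are a little off and sometimes report something else, mostly with a low value. They report only what shows in the picture. A call takes as long as a camera call. They do not tell look-alikes from the thing itself.
- ctrl.boxes_of(name, picture): "xyz" ([x, y, z] in mm, in world coordinates, good to about 4 mm: the middle of the surface that is visible of it).
- ctrl.spot_point(name, picture): "xyz" ([x, y, z] in mm, in world coordinates, good to about 4 mm: a listed point, or the origin of a listed thing).
The state is a dict: "time_s": time; "qpos": joint angles; "dq": joint speeds; "effort": joint torques, N m; "tcp_pos": TCP position; "tool_rot": TCP orientation; "wrist_force": force on the tool from outside, world axes, zero at the start; "torque": the same for the moment, N m; "grip_width": opening from 0.0 (shut) to 1.0 (fully open).
Only numpy, scipy, OpenCV 4.12 (cv2) and the standard library are available. Lean on these libraries where they do the work, as an engineer would, in place of code of your own. Each camera call takes 0.05 s, during which the arm holds its last target.

TASK

A steel pin is stuck in the bore of the bushing held in the clamp stand. Take the slim rod from the rack, push it down through the bushing until the pin has dropped into the tray below and the rod's collar presses the sprung sleeve at the bushing's mouth down a little; be gentle, never press with more than 20 N. Then hang the rod back upright in the hole it came from, let go, and leave the pin in the tray and everything else, the thick rod too, where it was.

Things in the scene. Friction and masses are not known exactly. Their poses are not given: they have to be found in the camera images.
- slim_rod_handle (a point): The slim push rod, loose, 70 to 140 g, hanging upright in one of the rack's two holes. From the bottom up: shank 8 mm in diameter and 73 mm long, collar 42 mm in diameter and 4 mm thick, round aluminium handle 22 mm in diameter and 45 mm long. This point is the middle of the handle, 99.5 mm above the tip, on its axis; z points up along the rod.
- slim_rod_tip (a point): The centre of the slim push rod's flat lower end.
- slim_rod: The same slim push rod; origin at the tip, z up along the rod.
- thick_rod: The other rod in the rack, too thick for the bushing: shank 17 mm and handle 30 mm in diameter, lengths as the slim one. Origin at its tip. Which of the two holes each rod hangs in varies. Leave it alone.
- rack_top (a point): Centre of the top face of the fixed dark steel rod rack (60 x 170 mm, top 95 mm above the table). Its two through holes, 20 mm in diameter, lie 50 mm either side of this point along its y axis; each rod hangs in one, its collar resting on the top face.
- stand: The fixed clamp stand: an open catch tray 140 (x) x 110 (y) mm with 6 mm walls 20 mm tall, a column 99 mm tall at its -x side, and a clamp that holds an upright steel bushing above the middle of the tray. Origin on the table under the tray's centre; the bore's axis is its z axis.
- bore (a point): Point on the bore's axis, 129 mm above the table, at the middle of the possible heights of the bushing's mouth. Around the mouth is a sprung aluminium stop sleeve, 40 mm outside and 34 mm inside; its top face is the highest part of the stand. The bushing's clamping height is NOT measured: that face lies anywhere from 120 to 138 mm above the table. Bore 15 mm, bell mouth 23 mm wide.
- bore_low (a point): Point on the bore's axis 59 mm above the table. The bushing's lower end is always 70 mm below the sleeve's top face, so up to 9 mm above or below this point. The rod's collar meets the sleeve when the rod's tip is 3 mm past that lower end; the sleeve then sinks under it: 2 N to start, then 6 N more per mm, 9 mm at most.
- tray (a point): Centre of the catch tray's floor, 8 mm above the table (inside 128 x 98 mm).
- slug_center (a point): Centre of the stuck slug, a steel pin 14 mm in diameter, 22 mm long (28 g), hidden in the bore at the start, its centre 81 to 86 mm above the table. A spring pad over the whole straight bore grips it: it takes roughly 5 to 12 N to slide. It drops out only once it is pushed past the bushing's lower end. This point is its centre, z along the pin.
- slug: The same slug; origin at the centre of its lower end.
- weight: Bystander: small brass calibration weight, 28 mm wide, 41 mm tall. Origin at its underside centre.
- ring_gauge: Bystander: steel ring lying flat, 38 mm wide, 14 mm tall. Origin at its underside centre.
- gauge_block: Bystander: upright steel block 35 x 9 x 30 mm. Origin at its underside centre.
- cleaner: Bystander: white bottle, 48 mm wide, 90 mm tall. Origin at its underside centre.
- screwdriver: Bystander: screwdriver with a black handle, lying. Origin at its underside (middle of its length).
Mind the look-alikes: they are no part of the job. Of the things that look like the stand, the larger one is meant.

How it is judged (in metres and radians):
On the way, in this order (a step that is already met when the one before it is completed fails the run):
1. the slim rod's tip is in the bushing, the pin still in the bore (x of slim_rod_tip in the frame of stand between -0.008 and 0.008 m and y of slim_rod_tip in the frame of stand between -0.008 and 0.008 m and z of slim_rod_tip in the frame of stand below 0.118 m and z of slug_center in the frame of stand above 0.045 m), for 0.1 s.
2. the pin has dropped out below and the collar bears on the sleeve with 5 N or more (x of slim_rod_tip in the frame of stand between -0.008 and 0.008 m and y of slim_rod_tip in the frame of stand between -0.008 and 0.008 m and z of slim_rod_tip in the frame of stand below 0.068 m and z of slug_center in the frame of stand below 0.035 m and contact force between slim_rod and stand above 5 N), for 0.1 s.
At the end, for the whole second after the job is handed in: The pin lies at rest on the floor of the catch tray (its centre less than 30 mm above the table); the slim rod hangs at rest and released in the hole it came from, its handle within 14 mm of where it began and within 0.1 rad of upright (x of slug_center in the frame of stand between -0.064 and 0.064 m and y of slug_center in the frame of stand between -0.049 and 0.049 m and z of slug_center in the frame of stand below 0.03 m and linear speed of each of slug, slim_rod below 0.02 m/s and distance of slim_rod_handle from where it was at the start of the episode below 0.014 m and angle between slim_rod's own z axis and vertical below 0.1 rad); the robot touches nothing.
It fails at once if the rod presses on the stand, bushing or sleeve with more than 20 N (contact force between slim_rod and stand above 20 N).
It fails at once if the rod presses on the pin with more than 20 N (contact force between slim_rod and slug above 20 N).
It fails at once if the robot itself touches the pin (contact force between any of the fingers, the arm and slug above 0.5 N).
It fails at once if the thick rod is moved by more than 15 mm (distance of thick_rod from where it was at the start of the episode above 0.015 m).
It fails at once if a bystander is moved by more than 25 mm (distance of any of weight, ring_gauge, gauge_block, cleaner, screwdriver from where it was at the start of the episode above 0.025 m).
It also fails if it takes over 72 s, if anything falls off the work surface, if the arm or the gripper's body presses on something with over 40 N, if the wrist force passes 120 N, or if a joint passes its speed limit or range.

## Working session

There is one attempt and no reset: what is moved stays moved. The work goes in short steps, Python scripts to look and compute and a tool call to move; the robot and the scene stay as the last step left them, time stands still between calls to the robot, and variables do not carry over. Pictures are saved under pics/ and viewed, and the job is handed in when it is done.

Besides the shell and the picture viewer there is one more tool, called after "Emit:" as a command line: name --argument value ..., lists and objects as JSON in quotes. jog_arm: Moves the arm, as the interface text tells. Its arguments: {"type":"object","properties":{"rows":{"type":"array"},"newtons":{"type":"number"}},"required":["rows"]}

```bash
ls; mkdir -p pics; python3 - <<'E'
from rig import ctrl
import cv2,numpy as np
o=ctrl.get_obs()
for k,v in o.items(): print(k,np.round(v,3))
for n in ["scene","top"]:
    p=ctrl.snapshot(n); cv2.imwrite(f"pics/{n}0.png",p["pixels"])
    print(n,"campos",np.round(-np.array(p["R"]).T@np.array(p["t"])))
    for t in ["slim_rod_handle","thick_rod","rack_top","stand","bore","tray","weight","ring_gauge","gauge_block","cleaner","screwdriver","slim_rod","slim_rod_tip"]:
        print(t,[(np.round(d["xyz"]).tolist(),round(d["conf"],2)) for d in ctrl.spot_point(t,p)][:4])
E
```

```text
pics
time_s 0.0
qpos [ 0.941  0.381  1.298 -0.     1.464 -0.215]
dq [-0.001 -0.001  0.001 -0.001  0.002  0.   ]
effort [-0.0000e+00 -4.4847e+01 -2.3128e+01 -0.0000e+00  5.0000e-03  0.0000e+00]
tcp_pos [221.469 503.109 230.702]
tool_rot [ 0.592  0.386 -0.387 -0.592]
wrist_force [ 0.433 -0.03  -0.535]
torque [ 0.003  0.008 -0.013]
grip_width 0.999
scene campos [1141. -423.  700.]
slim_rod_handle [([502.0, -129.0, 120.0], 0.92)]
thick_rod [([491.0, -226.0, 24.0], 0.72)]
rack_top [([498.0, -178.0, 98.0], 0.73)]
stand [([531.0, 200.0, 4.0], 0.9), ([335.0, 242.0, -5.0], 0.66)]
bore [([495.0, -180.0, 97.0], 0.65), ([335.0, 240.0, 100.0], 0.63), ([529.0, 204.0, 126.0], 0.57), ([500.0, -131.0, 21.0], 0.48)]
tray [([530.0, 204.0, 3.0], 0.82), ([333.0, 245.0, 11.0], 0.71)]
weight [([472.0, 6.0, -0.0], 0.68)]
ring_gauge [([617.0, -5.0, 1.0], 0.58), ([473.0, 3.0, -4.0], 0.48), ([793.0, 20.0, -2.0], 0.28)]
gauge_block [([791.0, 17.0, -0.0], 0.56)]
cleaner [([801.0, 137.0, -4.0], 0.66), ([524.0, 199.0, 62.0], 0.56)]
screwdriver [([770.0, -157.0, -2.0], 0.91)]
slim_rod [([504.0, -130.0, 21.0], 0.74), ([533.0, 199.0, 3.0], 0.24)]
slim_rod_tip [([501.0, -133.0, 22.0], 0.76)]
top campos [462.  -9. 935.]
slim_rod_handle [([505.0, -128.0, 122.0], 0.54)]
thick_rod [([487.0, -228.0, 18.0], 0.72), ([528.0, 201.0, 74.0], 0.47), ([535.0, 206.0, 129.0], 0.34)]
rack_top [([495.0, -180.0, 97.0], 0.93)]
stand [([335.0, 242.0, -0.0], 0.96), ([528.0, 206.0, 0.0], 0.85)]
bore [([533.0, 208.0, 129.0], 0.69), ([332.0, 243.0, 100.0], 0.69)]
tray [([335.0, 242.0, 3.0], 0.92), ([534.0, 206.0, 6.0], 0.85)]
weight [([485.0, -230.0, 19.0], 0.74), ([468.0, 4.0, -2.0], 0.63)]
ring_gauge [([623.0, -3.0, -5.0], 0.48)]
gauge_block [([793.0, 24.0, 2.0], 0.4)]
cleaner [([799.0, 139.0, -2.0], 0.65)]
screwdriver [([769.0, -159.0, 4.0], 0.58)]
slim_rod [([502.0, -129.0, 25.0], 0.75), ([530.0, 204.0, -2.0], 0.74)]
slim_rod_tip []
```

View pics/scene0.png

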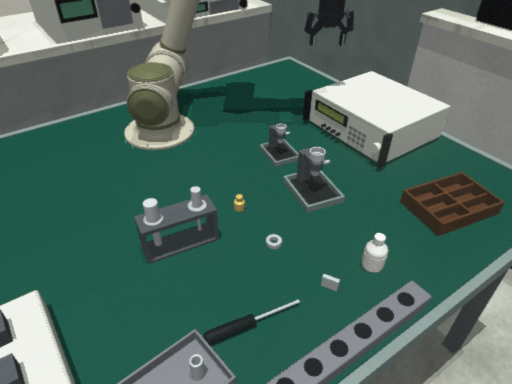

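View pics/top0.png

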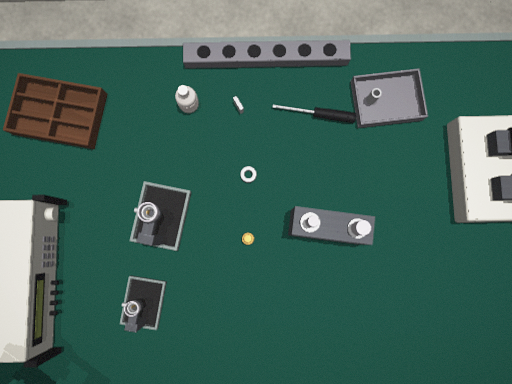

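The scene view shows the rack, with a wide handle at (151,210) and a narrow one at (196,195). It also shows two stands, the larger at (315,180) and the smaller at (280,142). In the top view the larger stand is at (160,215), the smaller at (143,303), and the rods are at (311,222) and (360,229). I'll confirm these in an enlarged crop.

```bash
python3 - <<'E'
import cv2,numpy as np
a=cv2.imread("pics/scene0.png");b=cv2.imread("pics/top0.png")
c=[cv2.resize(a[170:270,120:253],(400,300),interpolation=2),cv2.resize(a[110:215,250:390],(400,300),interpolation=2),cv2.resize(b[190:260,285:378],(400,300),interpolation=2),cv2.resize(b[175:340,110:200],(164,300),interpolation=2)]
c[3]=np.pad(c[3],((0,0),(0,236),(0,0)))
cv2.imwrite("pics/crop0.png",np.vstack([np.hstack(c[:2]),np.hstack(c[2:])]))
from scipy.spatial.transform import Rotation as R
print(np.round(R.from_quat([0.592,0.386,-0.387,-0.592]).as_matrix(),3))
E
```

```text
[[ 0.402 -0.001 -0.916]
 [ 0.916 -0.001  0.402]
 [-0.001 -1.     0.001]]
```

View pics/crop0.png

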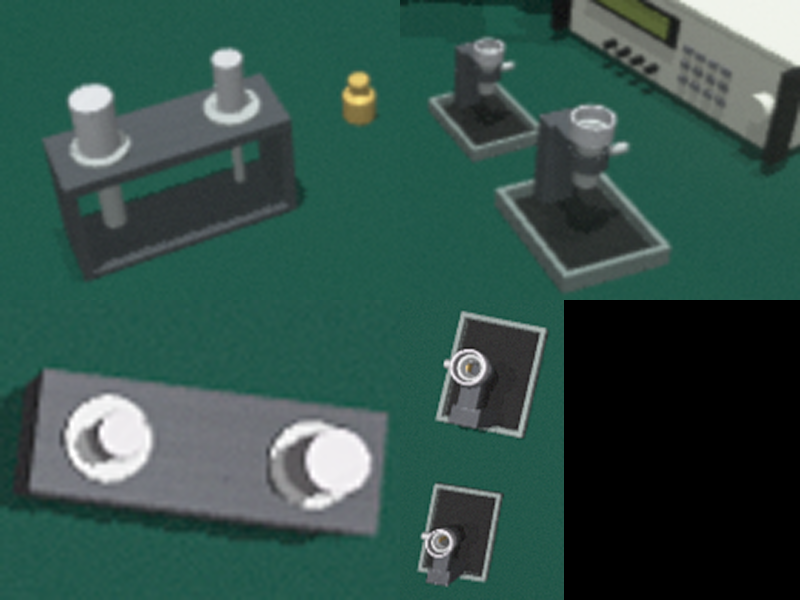

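The crop confirms the slim rod: it is the narrow-handled one in the hole at about (502,-129), with its thin shank visible below the rack. The larger stand is at about (531,205). Next I'll refine the axes with subpixel blob fits.

```bash
cat > h.py <<'E'
from rig import ctrl
import cv2,numpy as np
from scipy.spatial.transform import Rotation as Ro
def back(p,u,z):
    K,R,t=map(np.array,(p["K"],p["R"],p["t"])); c=-R.T@t; d=R.T@np.linalg.inv(K)@[u[0],u[1],1]; return c+d*(z-c[2])/d[2]
def proj(p,X):
    K,R,t=map(np.array,(p["K"],p["R"],p["t"])); q=K@(R@np.array(X)+t); return q[:2]/q[2]
def circ(p,c,r,n=60):
    th=np.linspace(0,2*np.pi,n,endpoint=False); return np.array([proj(p,[c[0]+r*np.cos(a),c[1]+r*np.sin(a),c[2]]) for a in th])
def axes():
    o=ctrl.get_obs(); return o,Ro.from_quat(o["tool_rot"]).as_matrix()
def rel(X):
    o,M=axes(); return M.T@(np.array(X)-o["tcp_pos"])/10
E
python3 - <<'E'
from h import *
out=[]
for n in ["top","scene"]:
    p=ctrl.snapshot(n); im=p["pixels"].copy()
    print(n,np.round(p["K"],1).tolist())
    S=8
    big=cv2.resize(im,None,fx=S,fy=S,interpolation=cv2.INTER_CUBIC)
    def d(c,r,col):
        q=(circ(p,c,r)+.5)*S-.5
        cv2.polylines(big,[np.round(q).astype(int)],True,col,1)
    d((503,-129,99),21,(0,0,255)); d((503,-129,144),11,(0,255,0))
    d((531,205,129),20,(0,0,255)); d((531,205,129),17,(0,255,0))
    for c in ((503,-129,110),(531,205,129)):
        u=(proj(p,c)*S).astype(int); x=big[u[1]-150:u[1]+150,u[0]-200:u[0]+200]; out.append(x)
cv2.imwrite("pics/fit0.png",np.vstack([np.hstack(out[:2]),np.hstack(out[2:])]))
E
```

```text
top [[399.0, 0.0, 254.7], [0.0, 399.0, 192.9], [0.0, 0.0, 1.0]]
scene [[408.5, 0.0, 253.7], [0.0, 408.5, 194.6], [0.0, 0.0, 1.0]]
```

View pics/fit0.png

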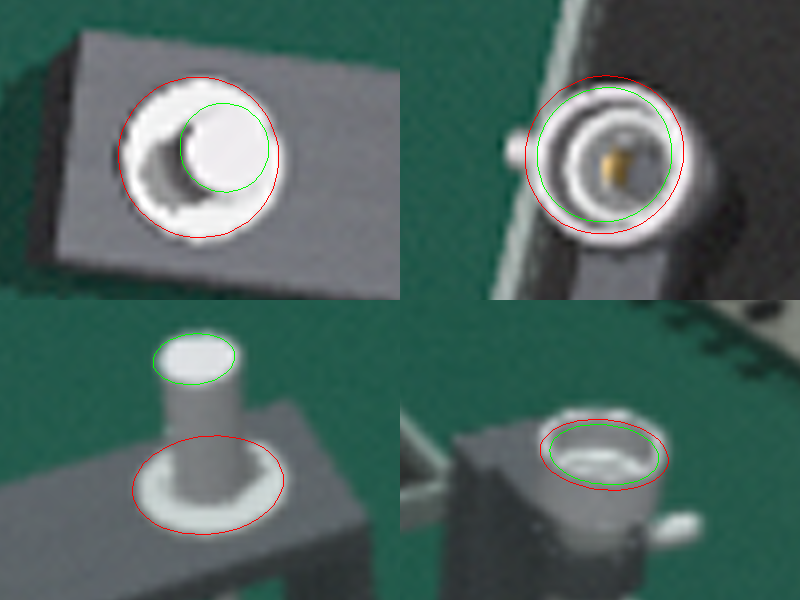

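```bash
python3 - <<'E'
from h import *
from scipy.optimize import least_squares
P=[ctrl.snapshot("top"),ctrl.snapshot("scene")]
S=8
def obs(p,c,xy):  # xy in crop px (within 400x300)
    u=(proj(p,c)*S).astype(int); return (np.array([u[0]-200+xy[0],u[1]-150+xy[1]])+.5)/S-.5
r=(503,-129,110);b=(531,205,129)
R=[obs(P[0],r,(201,160)),obs(P[1],r,(209,184))]
H=[obs(P[0],r,(227,150)),obs(P[1],r,(198,57))]
B=[obs(P[0],b,(211,163)),obs(P[1],b,(203,147))]
for n,o in(("collar",R),("htop",H),("sleeve",B)):
    s=least_squares(lambda X:np.concatenate([proj(p,X)-q for p,q in zip(P,o)]),[510,0,100]); print(n,s.x.round(1),np.round(s.fun,2))
for z in(120,129,138): print(z,back(P[0],B[0],z).round(1))
print(back(P[0],R[0],99).round(1),back(P[0],H[0],144).round(1))
# rack yaw irrelevant; moves
print("TCP rel to (502,-129.3,103):",rel([502,-129.3,103]))
E
```

```text
collar [ 502.4 -129.2   98.6] [-0.28 -0.15 -0.34 -0.01]
htop [ 502.7 -128.8  144.3] [-0.44 -0.23 -0.55 -0.01]
sleeve [529.3 203.7 130.7] [-0.46 -0.33 -0.7   0.13]
120 [529.5 205.6 120. ]
129 [528.7 203.2 129. ]
138 [528.  200.8 138. ]
[ 502.1 -129.7   99. ] [ 502.3 -129.7  144. ]
TCP rel to (502,-129.3,103): [-46.60004439  12.83235344 -51.15404881]
```

Emit:
jog_arm --rows '[[[-4,0,-4.4],0,8.5],[[-4,0,-4.4],0,7],[[-4,0,-4.4],0,6],[[-4,0,-4.4],0,5],[[-4,0,-4.4],0,5],[[-4,0,-4.4],0,5],[[-4,0,-4.4],0,5],[[-4,0,-4.4],0,5],[[-4,0,-4.4],0,5]]'

```text
time_s: 2.72
tcp_pos: [445.2, 2.7, 232.3]
tool_rot: [0.592, 0.39, -0.386, -0.59]
wrist_force: [0.4, 0.4, 0.6]
grip_width: 0.586
```

```bash
python3 - <<'E'
from h import *
o,M=axes(); print(o["time_s"],o["tcp_pos"],o["qpos"].round(2) if hasattr(o["qpos"],"round") else o["qpos"],o["grip_width"]); print(M.round(3)); print(rel([502,-129.3,104]).round(2))
E
```

```text
2.725 [445.20534261   2.68573121 232.34467478] [-0.26  0.19  1.57  0.    1.38 -1.43] 0.5864451101083168
[[ 0.397  0.006 -0.918]
 [ 0.918  0.001  0.397]
 [ 0.004 -1.    -0.005]]
[ -9.91  12.85 -10.38]
```

Emit:
jog_arm --rows '[[[-3.5,0,-3.5],0,5],[[-3.5,0,-3.5],0,5],[[-2.9,0,-3.4],0,5],[[0,3,0],0,5],[[0,0,0],0,5]]'

```text
time_s: 3.35
tcp_pos: [503.9, -138.8, 201.9]
tool_rot: [0.593, 0.389, -0.384, -0.591]
wrist_force: [0.4, -0.1, 0.6]
grip_width: 0.587
```

```bash
python3 - <<'E'
from h import *
print(rel([502.2,-129.4,104]).round(2)); print(axes()[1].round(3))
p=ctrl.snapshot("wrist"); im=p["pixels"].copy()
for c,r in(((502.2,-129.4,144),11),((502.2,-129.4,99),21)): cv2.polylines(im,[np.round(circ(p,c,r)).astype(int)],True,(0,0,255),1)
cv2.imwrite("pics/w1.png",im)
E
```

```text
[0.76 9.79 0.6 ]
[[ 0.402  0.007 -0.915]
 [ 0.915  0.001  0.402]
 [ 0.004 -1.    -0.007]]
```

View pics/w1.png

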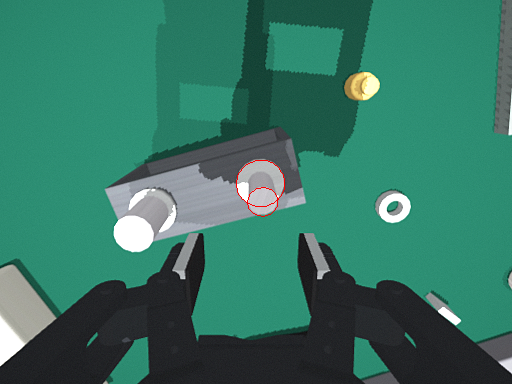

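The projected handle and collar circles at (262,200) and (260,182) fall right on the slim rod, and the gripper is just above it.

Emit:
jog_arm --rows '[[[0.76,0,0.6],0,5],[[0,2,0],0,5],[[0,0,0],0,5]]'

```text
time_s: 3.78
tcp_pos: [503.0, -127.5, 186.9]
tool_rot: [0.596, 0.391, -0.383, -0.588]
wrist_force: [0.2, 0.0, -0.2]
grip_width: 0.585
```

```bash
python3 - <<'E'
from h import *
print(rel([502.2,-129.4,104]).round(2)); 
p=ctrl.snapshot("wrist"); im=p["pixels"].copy()
for c,r in(((502.2,-129.4,144),11),((502.2,-129.4,99),21)): cv2.polylines(im,[np.round(circ(p,c,r)).astype(int)],True,(0,0,255),1)
cv2.imwrite("pics/w2.png",im)
E
```

```text
[-0.24  8.29  0.13]
```

View pics/w2.png

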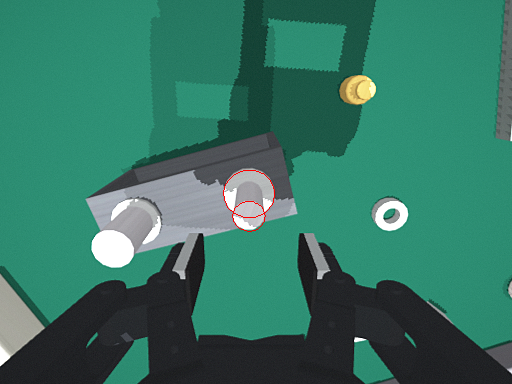

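Emit:
jog_arm --rows '[[[-0.24,3,0.13],0,5],[[0,3,0],0,5],[[0,1.5,0],0,5],[[0,0,0],0,5]]'

```text
time_s: 4.32
tcp_pos: [505.4, -129.5, 116.9]
tool_rot: [0.599, 0.394, -0.382, -0.583]
wrist_force: [-0.1, 0.0, 0.6]
grip_width: 0.583
```

```bash
python3 - <<'E'
from h import *
print(rel([502.2,-129.4,104]).round(2)); print(axes()[1].round(4))
p=ctrl.snapshot("wrist"); im=p["pixels"].copy()
for c,r in(((502.2,-129.4,144),11),((502.2,-129.4,99),21)): cv2.polylines(im,[np.round(circ(p,c,r)).astype(int)],True,(0,0,255),1)
cv2.imwrite("pics/w3.png",im)
E
```

```text
[-0.12  1.29  0.33]
[[ 0.398   0.0269 -0.917 ]
 [ 0.9174 -0.0091  0.3979]
 [ 0.0024 -0.9996 -0.0283]]
```

View pics/w3.png

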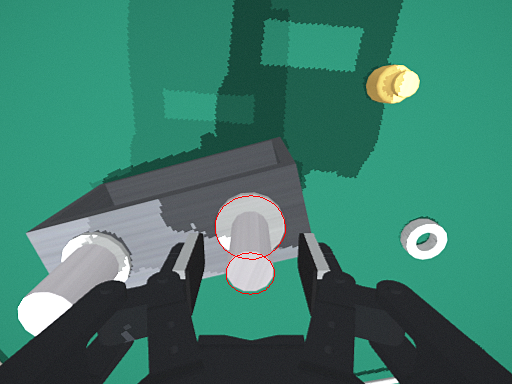

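Emit:
jog_arm --rows '[[[-0.12,0.6,0.33],0,5],[[0,0.6,0],0,5]]'

```text
time_s: 4.62
tcp_pos: [503.3, -129.8, 107.1]
tool_rot: [0.601, 0.395, -0.381, -0.581]
wrist_force: [1.4, -0.9, 0.0]
grip_width: 0.586
```

```bash
python3 - <<'E'
from h import *
print(rel([502.2,-129.4,104]).round(2)); print(axes()[1].round(4)[:,1])
E
```

```text
[-0.01  0.31  0.13]
[ 0.0319 -0.0116 -0.9994]
```

Emit:
jog_arm --rows '[[[0,0.25,0.12],0,4],[[0,0,0],0,3],[[0,0,0],0,2.2],[[0,0,0],0,1],[[0,0,0],0,1],[[0,0,0],0,1],[[0,0,0],0,1]]' --newtons 60

```text
time_s: 5.5
tcp_pos: [502.3, -129.4, 104.7]
tool_rot: [0.601, 0.395, -0.381, -0.581]
wrist_force: [0.1, -0.5, 0.2]
grip_width: 0.248
```

```bash
python3 - <<'E'
from h import *
o,M=axes(); print(rel([502.2,-129.4,104]).round(2)); print(M.round(4)[:,1],o["wrist_force"],o["torque"])
p=ctrl.snapshot("wrist"); im=p["pixels"].copy()
cv2.imwrite("pics/w4.png",im)
E
```

```text
[-0.01  0.07  0.01]
[ 0.0323 -0.0117 -0.9994] [ 0.10540514 -0.52821002  0.23468566] [0.03392657 0.05375829 0.00563465]
```

View pics/w4.png

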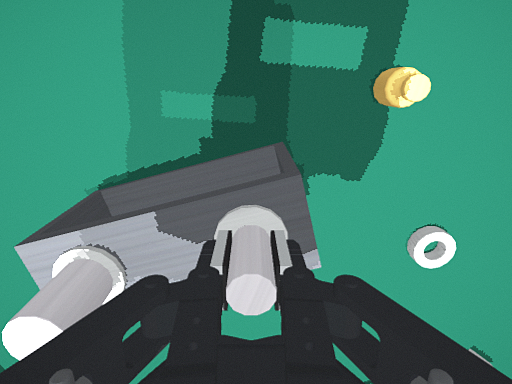

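Emit:
jog_arm --rows '[[[0,-1.5,0],0,1],[[0,-1.5,0],0,1],[[0,-1.5,0],0,1]]'

```text
time_s: 5.92
tcp_pos: [500.1, -128.6, 149.4]
tool_rot: [0.6, 0.394, -0.381, -0.583]
wrist_force: [0.5, -0.1, -1.1]
grip_width: 0.249
```

```bash
cat >> h.py <<'E'
M0=Ro.from_quat([0.601,0.395,-0.381,-0.581]).as_matrix()
TIP=M0.T@(np.array([502.2,-129.5,22.])-np.array([502.3,-129.4,104.7]))
AX=M0.T@np.array([0,0,1.])
def st():
    o,M=axes(); print("t",round(o["time_s"],2),"tcp",np.round(o["tcp_pos"],1),"tip",(M@TIP+o["tcp_pos"]).round(1),"axis",(M@AX).round(3),"F",np.round(o["wrist_force"],1),"g",round(o["grip_width"],3)); return M,M@TIP+o["tcp_pos"]
def need(d):
    M,t=st(); print("shift cm",(M.T@(np.array(d)-t)/10).round(2))
E
python3 -c "
from h import *
need([502,-129.5,150])"
```

```text
t 5.92 tcp [ 500.1 -128.6  149.4] tip [ 499.7 -128.4   66.7] axis [ 0.003 -0.003  1.   ] F [ 0.5 -0.1 -1.1] g 0.249
shift cm [ 0.01 -8.32 -0.51]
```

Emit:
jog_arm --rows '[[[0,-2.1,-0.2],0,1],[[0,-2.1,-0.1],0,1],[[0,-2.1,-0.1],0,1],[[0,-2.1,-0.1],0,1],[[0,-0.5,0],0,1]]'

```text
time_s: 6.55
tcp_pos: [501.7, -129.6, 241.0]
tool_rot: [0.599, 0.394, -0.382, -0.583]
wrist_force: [-0.2, -0.2, -1.9]
grip_width: 0.24
```

```bash
python3 -c "
from h import *
need([529.2,203.4,165])"
```

```text
t 6.55 tcp [ 501.7 -129.6  241. ] tip [ 501.2 -129.4  158.3] axis [ 0.004 -0.003  1.   ] F [-0.2 -0.2 -1.9] g 0.24
shift cm [31.65 -0.92 10.66]
```

Emit:
jog_arm --rows '[[[3.2,-0.1,1.1],0,1],[[3.8,-0.1,1.2],0,1],[[3.8,-0.1,1.2],0,1],[[3.8,-0.1,1.2],0,1],[[3.8,-0.1,1.2],0,1],[[3.8,-0.1,1.2],0,1],[[3.8,-0.1,1.2],0,1],[[2.5,-0.1,0.9],0,1],[[0,0,0],0,1]]'

```text
time_s: 7.68
tcp_pos: [529.2, 177.4, 238.6]
tool_rot: [0.597, 0.39, -0.385, -0.586]
wrist_force: [-0.8, -0.4, -0.3]
grip_width: 0.236
```

```bash
python3 -c "
from h import *
need([529.2,203.4,160])"
```

```text
t 7.67 tcp [529.2 177.4 238.6] tip [527.7 177.6 155.9] axis [ 0.017 -0.004  1.   ] F [-0.8 -0.4 -0.3] g 0.236
shift cm [ 2.42 -0.43  0.89]
```

Emit:
jog_arm --rows '[[[1.2,-0.2,0.5],0,1],[[1.2,-0.2,0.4],0,1],[[0,0,0],0,1]]'

```text
time_s: 8.05
tcp_pos: [530.5, 203.2, 241.7]
tool_rot: [0.597, 0.389, -0.385, -0.586]
wrist_force: [-0.1, -1.2, -0.7]
grip_width: 0.243
```

```bash
python3 - <<'E'
from h import *
need([529.2,203.4,160])
M,t=st(); a=M@AX
out=[]
for n in ["top","scene","wrist"]:
    p=ctrl.snapshot(n)
    for k in ["slim_rod_tip","slim_rod_handle","bore"]: print(n,k,[(np.round(d["xyz"]).tolist(),round(d["conf"],2)) for d in ctrl.spot_point(k,p)][:3])
    if n=="top": continue
    S=4 if n=="scene" else 1.5
    im=cv2.resize(p["pixels"],None,fx=S,fy=S,interpolation=cv2.INTER_CUBIC)
    f=lambda X:tuple(np.round((proj(p,X)+.5)*S-.5).astype(int).tolist())
    cv2.line(im,f(t),f(t+a*73),(0,0,255),1)
    for r in(21,): cv2.polylines(im,[np.round((circ(p,t+a*73,21)+.5)*S-.5).astype(int)],True,(0,255,255),1)
    cv2.polylines(im,[np.round((circ(p,(529.2,203.4,130.7),20)+.5)*S-.5).astype(int)],True,(0,255,0),1)
    u=f((529.2,203.4,150)) if n=="scene" else (384,288); y=max(u[1]-280,0);x=max(u[0]-200,0) if n=="scene" else 184
    out.append(im[y:y+560,x:x+400])
cv2.imwrite("pics/h1.png",np.hstack([np.pad(o,((0,560-o.shape[0]),(0,400-o.shape[1]),(0,0))) for o in out]))
E
```

```text
t 8.05 tcp [530.5 203.2 241.7] tip [528.9 203.3 159. ] axis [ 0.018 -0.003  1.   ] F [-0.1 -1.2 -0.7] g 0.243
shift cm [ 0.02 -0.1  -0.02]
t 8.05 tcp [530.5 203.2 241.7] tip [528.9 203.3 159. ] axis [ 0.018 -0.003  1.   ] F [-0.1 -1.2 -0.7] g 0.243
top slim_rod_tip []
top slim_rod_handle [([534.0, 204.0, 260.0], 0.54), ([495.0, -176.0, 100.0], 0.43)]
top bore [([532.0, 207.0, 128.0], 0.82), ([334.0, 242.0, 97.0], 0.79)]
scene slim_rod_tip [([530.0, 197.0, 163.0], 0.75)]
scene slim_rod_handle [([529.0, 203.0, 257.0], 0.69), ([530.0, 203.0, 130.0], 0.48)]
scene bore [([528.0, 204.0, 127.0], 0.78), ([334.0, 240.0, 99.0], 0.72)]
wrist slim_rod_tip [([529.0, 202.0, 163.0], 0.8)]
wrist slim_rod_handle [([532.0, 202.0, 257.0], 0.74)]
wrist bore [([532.0, 203.0, 128.0], 0.98)]
```

View pics/h1.png

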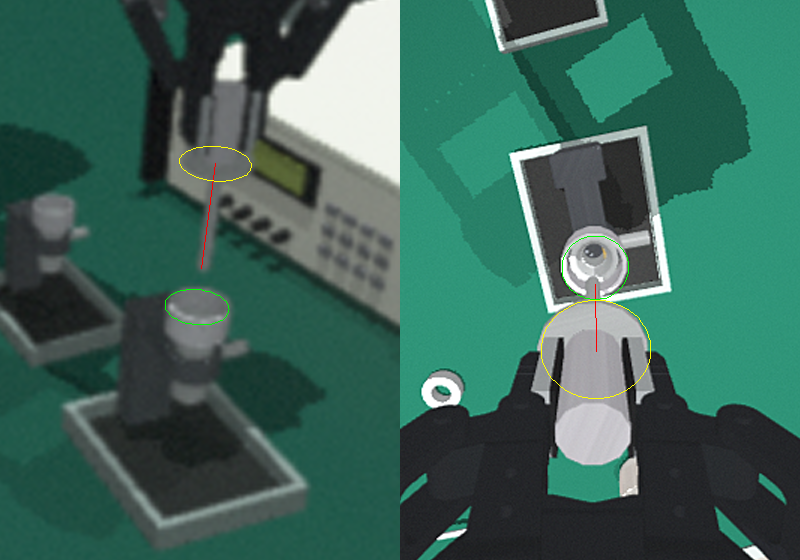

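The scene view puts the rod tip at (207,268), above the sleeve at (197,303). The wrist view has the tip at (594,285) and the sleeve ring centred at (598,263). Everything agrees within about 3 mm, so I'll lower to sleeve height and check there without parallax.

Emit:
jog_arm --rows '[[[0.03,0.7,0.1],0,1],[[0.03,0.7,0.05],0,1],[[0,0.3,0],0,1]]'

```text
time_s: 9.02
tcp_pos: [529.3, 203.7, 223.3]
tool_rot: [0.597, 0.389, -0.385, -0.587]
wrist_force: [-0.4, -0.0, -0.0]
grip_width: 0.239
```

```bash
cat > look.py <<'E'
from h import *
import sys
def look(name,z=130.7,c=(529.2,203.4)):
    M,t=st(); a=M@AX; out=[]
    for n in ["scene","wrist"]:
        p=ctrl.snapshot(n)
        S=8 if n=="scene" else 4
        im=cv2.resize(p["pixels"],None,fx=S,fy=S,interpolation=cv2.INTER_CUBIC)
        f=lambda X:tuple(np.round((proj(p,X)+.5)*S-.5).astype(int).tolist())
        cv2.polylines(im,[np.round((circ(p,(*c,z),20)+.5)*S-.5).astype(int)],True,(0,255,0),1)
        cv2.circle(im,f(t),3,(0,0,255),-1)
        u=f((*c,z)); y=max(u[1]-300,0);x=max(u[0]-200,0)
        q=im[y:y+500,x:x+400]; out.append(np.pad(q,((0,500-q.shape[0]),(0,400-q.shape[1]),(0,0))))
    cv2.imwrite(f"pics/{name}.png",np.hstack(out))
E
python3 -c "
from look import *
look('h2')"
```

```text
t 9.03 tcp [529.3 203.7 223.3] tip [527.6 203.8 140.6] axis [ 0.019 -0.003  1.   ] F [-0.4 -0.  -0. ] g 0.239
```

View pics/h2.png

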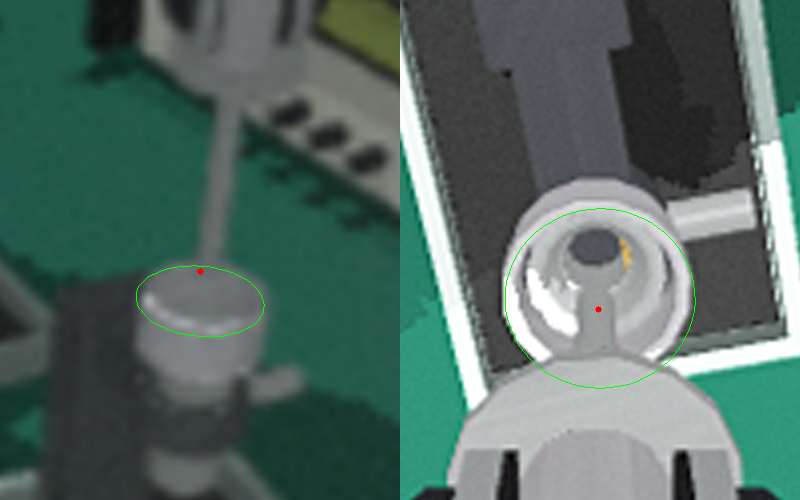

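Compared with the sleeve at (598,273) in the wrist crop, the tip at (598,287) is about 2 mm toward -x. That is well inside the 23 mm bell mouth, so I'll nudge it over and go in gently.

Emit:
jog_arm --rows '[[[-0.02,0.4,-0.1],0,1],[[0,0.4,0],0,1],[[0,0.2,0],0,1]]'

```text
time_s: 9.5
tcp_pos: [530.6, 202.9, 213.1]
tool_rot: [0.598, 0.389, -0.384, -0.586]
wrist_force: [0.8, 0.3, -0.6]
grip_width: 0.238
```

```bash
python3 -c "
from look import *
look('h3',126,(529.0,204))"
```

```text
t 9.5 tcp [530.6 202.9 213.1] tip [529.  203.1 130.4] axis [ 0.018 -0.003  1.   ] F [ 0.8  0.3 -0.6] g 0.238
```

View pics/h3.png

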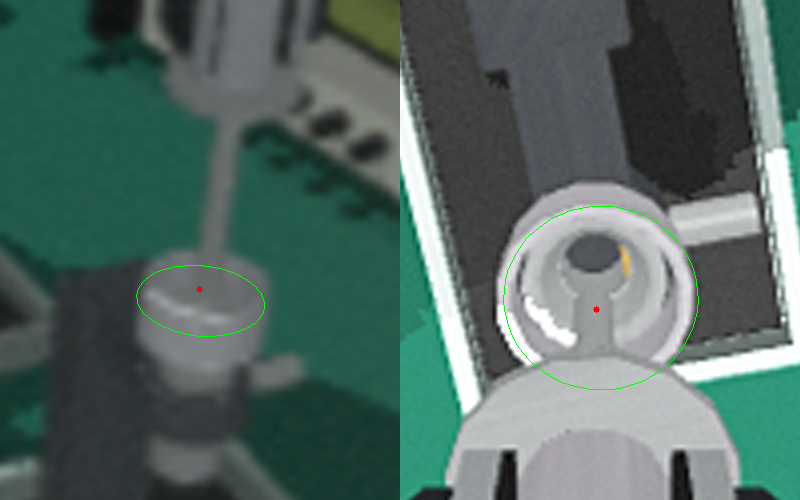

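```bash
python3 - <<'E'
from h import *
out=[]
for n,c in(("wrist",(529,204,126)),("scene",(529,204,135))):
    p=ctrl.snapshot(n); u=proj(p,c).round().astype(int); S=9
    w=p["pixels"][u[1]-32:u[1]+28,u[0]-22:u[0]+22] if n=="wrist" else p["pixels"][u[1]-33:u[1]+27,u[0]-22:u[0]+22]
    w=cv2.normalize(w.astype(np.float32)**0.7,None,0,255,cv2.NORM_MINMAX).astype(np.uint8)
    out.append(cv2.resize(w,None,fx=S,fy=S,interpolation=2))
    print(n,u)
cv2.imwrite("pics/h4.png",np.hstack(out))
E
```

```text
wrist [252 192]
scene [317 150]
```

View pics/h4.png

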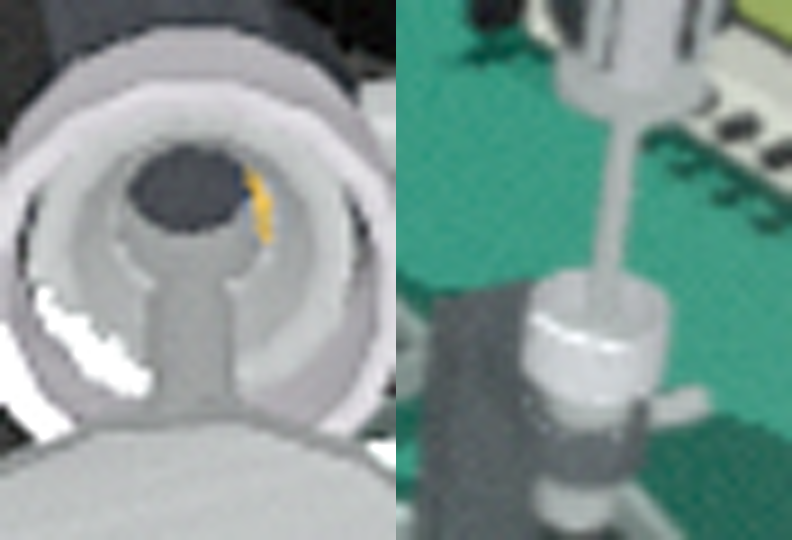

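```bash
python3 - <<'E'
from h import *
from scipy.optimize import least_squares
W=ctrl.snapshot("wrist");T=ctrl.snapshot("top");S=ctrl.snapshot("scene")
b=(531,205,129)
def obs(p,c,xy): 
    u=(proj(p,c)*8).astype(int); return (np.array([u[0]-200+xy[0],u[1]-150+xy[1]])+.5)/8-.5
o=[obs(T,b,(211,163)),obs(S,b,(203,147)),np.array([251.7,185.1])]
P=[T,S,W]
for sel in([0,1,2],[0,1],[0,2],[1,2]):
    s=least_squares(lambda X:np.concatenate([proj(P[i],X)-o[i] for i in sel]),[530,200,130]); print(sel,s.x.round(1),s.fun.round(2))
print("wrist ray",[back(W,o[2],z).round(1).tolist() for z in(120,126,132,138)])
print("wrist cam",(-np.array(W["R"]).T@np.array(W["t"])).round(1))
M,t=st()
print("tip px",proj(W,t), "scene",proj(S,t))
# tray corners/box check by nets
for p,n in((T,"top"),(S,"sc"),(W,"w")):
  for k in("bore","stand","tray","slim_rod_tip","slim_rod_handle","bore_low"): print(n,k,[(np.round(d["xyz"]).tolist(),round(d["conf"],2)) for d in ctrl.spot_point(k,p)][:2])
E
```

```text
[0, 1, 2] [524.7 205.8 124.8] [-0.78  2.18 -1.53  1.    0.56  0.97]
[0, 1] [529.3 203.7 130.7] [-0.46 -0.33 -0.7   0.13]
[0, 2] [526.8 204.9 116.1] [0.82 1.42 0.54 0.43]
[1, 2] [523.4 206.3 126.9] [-1.63  0.    0.5   0.17]
wrist ray [[525.1, 205.1, 120.0], [523.4, 205.9, 126.0], [521.6, 206.7, 132.0], [519.8, 207.5, 138.0]]
wrist cam [455.6 235.7 354.9]
t 9.85 tcp [530.7 202.9 213.6] tip [529.1 203.1 130.9] axis [ 0.018 -0.003  1.   ] F [ 0.1  0.1 -0.2] g 0.243
tip px [251.37179037 194.48526849] scene [316.40425256 151.18465793]
top bore [([331.0, 242.0, 99.0], 0.63), ([530.0, 209.0, 128.0], 0.56)]
top stand [([528.0, 205.0, 1.0], 0.67), ([336.0, 244.0, 3.0], 0.57)]
top tray [([535.0, 206.0, 4.0], 0.63), ([336.0, 240.0, 4.0], 0.63)]
top slim_rod_tip []
top slim_rod_handle [([533.0, 206.0, 234.0], 0.42)]
top bore_low [([334.0, 236.0, 42.0], 0.97), ([528.0, 204.0, 59.0], 0.73)]
sc bore [([531.0, 203.0, 126.0], 0.97)]
sc stand [([532.0, 199.0, 3.0], 0.93), ([335.0, 241.0, -4.0], 0.55)]
sc tray [([332.0, 243.0, 9.0], 0.89), ([497.0, -180.0, 101.0], 0.6)]
sc slim_rod_tip [([470.0, 4.0, -3.0], 0.29)]
sc slim_rod_handle [([527.0, 201.0, 230.0], 0.54), ([528.0, 202.0, 127.0], 0.49)]
sc bore_low [([333.0, 238.0, 45.0], 0.69), ([524.0, 201.0, 58.0], 0.65)]
w bore [([532.0, 201.0, 134.0], 0.24)]
w stand [([526.0, 202.0, 0.0], 0.77)]
w tray [([530.0, 205.0, 6.0], 0.57)]
w slim_rod_tip [([534.0, 199.0, 136.0], 0.61), ([528.0, 203.0, 59.0], 0.42)]
w slim_rod_handle [([529.0, 202.0, 228.0], 0.72)]
w bore_low [([532.0, 203.0, 58.0], 0.73), ([474.0, 2.0, 1.0], 0.26)]
```

In the wrist crop the shank tip at (192,~300) sits about 5 mm to the +x side of the bore at (195,215). The scene view agrees with a small offset. I'll shift along tool +z and look again.

Emit:
jog_arm --rows '[[[0.05,-0.2,0.25],0,1],[[0,0,0.2],0,1],[[0,0,0],0,1]]'

```text
time_s: 11.12
tcp_pos: [526.3, 205.4, 215.6]
tool_rot: [0.598, 0.389, -0.384, -0.586]
wrist_force: [0.2, -0.4, -0.8]
grip_width: 0.247
```

```bash
cat > z.py <<'E'
from h import *
import sys
def zz(name,c=(529,204,126)):
    st()
    out=[]
    for n in("wrist","scene"):
        p=ctrl.snapshot(n); u=proj(p,c).round().astype(int); S=9
        w=p["pixels"][u[1]-35:u[1]+25,u[0]-22:u[0]+22]
        w=cv2.normalize(w.astype(np.float32)**0.7,None,0,255,cv2.NORM_MINMAX).astype(np.uint8)
        out.append(cv2.resize(w,None,fx=S,fy=S,interpolation=2))
    cv2.imwrite(f"pics/{name}.png",np.hstack(out))
zz(sys.argv[1])
E
python3 z.py h5
```

```text
t 11.12 tcp [526.3 205.4 215.6] tip [524.8 205.6 132.9] axis [ 0.018 -0.003  1.   ] F [ 0.2 -0.4 -0.8] g 0.247
```

View pics/h5.png

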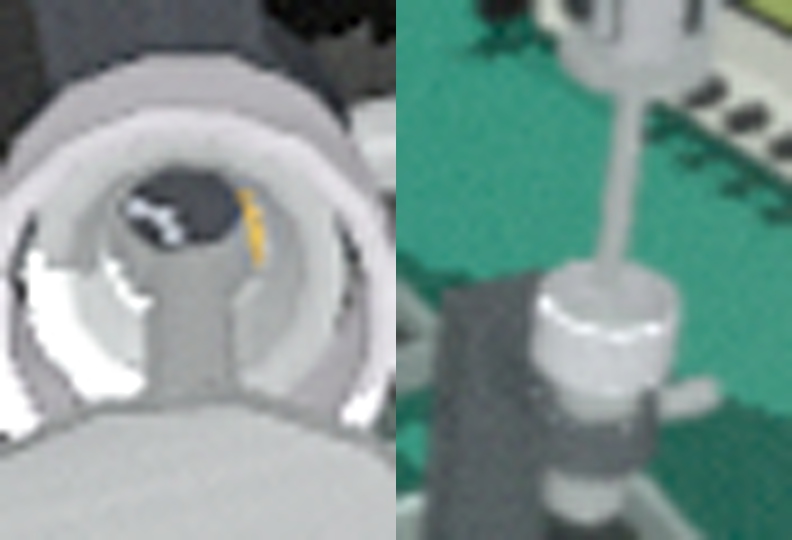

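```bash
python3 - <<'E'
from h import *
out=[]
p=ctrl.snapshot("wrist"); u=proj(p,(529,204,126)).round().astype(int)
w=p["pixels"][u[1]-25:u[1]+10,u[0]-18:u[0]+18]
g=cv2.cvtColor(w,cv2.COLOR_BGR2GRAY).astype(float); g=np.clip((g-90)/(200-90),0,1)*255
out.append(cv2.resize(g.astype(np.uint8),(396,385),interpolation=2))
p=ctrl.snapshot("scene"); u=proj(p,(529,204,126)).round().astype(int)
w=p["pixels"][u[1]-22:u[1]+13,u[0]-18:u[0]+18]
g=cv2.cvtColor(w,cv2.COLOR_BGR2GRAY).astype(float); g=np.clip((g-60)/(190-60),0,1)*255
out.append(cv2.resize(g.astype(np.uint8),(396,385),interpolation=2))
cv2.imwrite("pics/h6.png",np.hstack(out))
E
```

```text
(no output)
```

View pics/h6.png

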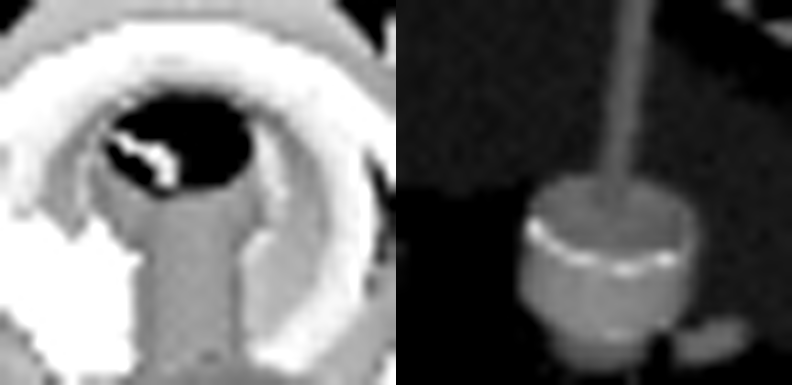

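Both views now centre the shank on the sleeve: in the scene crop the shank is at x 612 and the sleeve at 611. I'll lower gently and watch the force.

Emit:
jog_arm --rows '[[[0,0.35,0],0,1],[[0,0.35,0],0,1],[[0,0.1,0],0,1]]'

```text
time_s: 11.7
tcp_pos: [526.7, 205.1, 206.7]
tool_rot: [0.598, 0.389, -0.384, -0.586]
wrist_force: [-0.5, 0.1, -0.3]
grip_width: 0.239
```

```bash
python3 z.py h7
```

```text
t 11.7 tcp [526.7 205.1 206.7] tip [525.1 205.3 124.1] axis [ 0.018 -0.003  1.   ] F [-0.5  0.1 -0.3] g 0.239
```

View pics/h7.png

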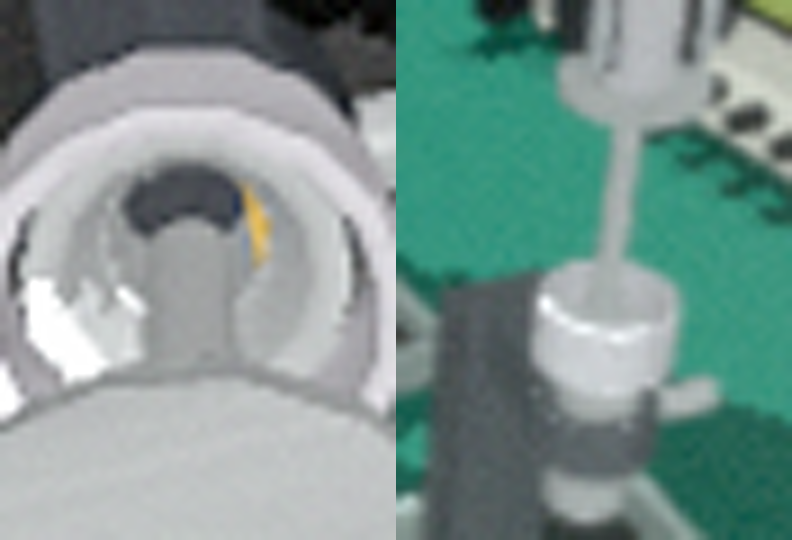

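The tip edge is now visible at (188,220), in front of the dark pin top at (185,205). Extrapolated down, it lands on the pin's centre within about 1 mm, so I'll continue.

Emit:
jog_arm --rows '[[[0,0.35,0],0,1],[[0,0.35,0],0,1],[[0,0.3,0],0,1]]'

```text
time_s: 12.18
tcp_pos: [526.9, 205.1, 196.5]
tool_rot: [0.598, 0.389, -0.384, -0.586]
wrist_force: [0.3, 0.6, -1.0]
grip_width: 0.243
```

```bash
python3 z.py h8
```

```text
t 12.18 tcp [526.9 205.1 196.5] tip [525.4 205.2 113.8] axis [ 0.017 -0.003  1.   ] F [ 0.3  0.6 -1. ] g 0.243
```

View pics/h8.png

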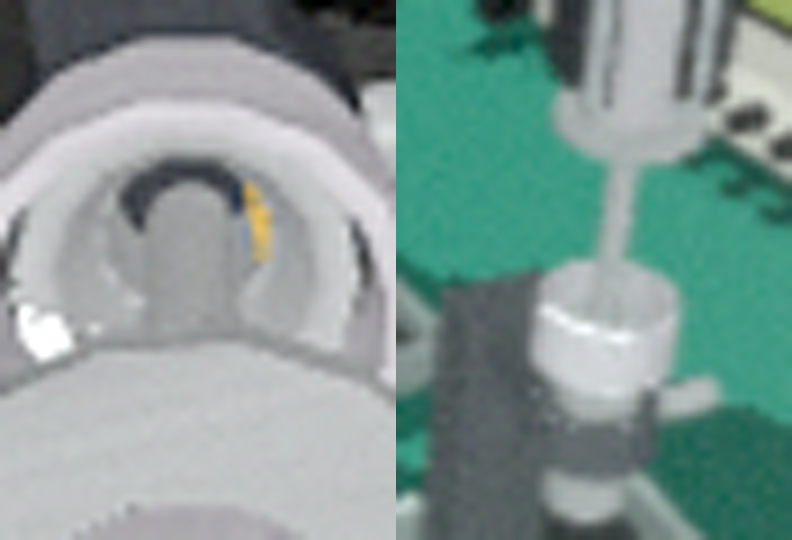

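```bash
python3 - <<'E'
from h import *
M,t=st(); a=M@AX
p=ctrl.snapshot("scene")
g=cv2.cvtColor(p["pixels"],cv2.COLOR_BGR2GRAY).astype(float)
for v in range(138,147): print(v,g[v,308:332].astype(int))
for h in(20,40,60,73,100,122): print(h,proj(p,t+a*h).round(2),"vert",proj(p,t+np.array([0,0,h])).round(2))
E
```

```text
t 12.28 tcp [526.8 205.  196.3] tip [525.2 205.2 113.6] axis [ 0.018 -0.003  1.   ] F [-0.3 -0.2 -1. ] g 0.242
138 [ 73  67  74  70  71  69  68  74  72  87 103 104  90  76  70  71  70  70
  70  72  66  62  48  41]
139 [ 72  72  70  74  73  70  73  72  74  90 104 105  86  73  72  72  73  72
  69  71  68  63  46  40]
140 [ 69  71  73  73  70  70  72  72  73  94 104 105  85  72  73  72  73  70
  72  75  70  70  67  66]
141 [ 71  70  69  71  72  68  71  72  74  95 104 103  80  70  73  72  73  72
  69  71  72  73  72  71]
142 [ 72  72  68  71  70  72  70  71  76  95 105 107  83  75  71  73  70  73
  71  71  72  70  74  74]
143 [ 70  72  71  70  68  72  73  73  77  97 105  98  81  71  70  68  71  73
  72  73  72  74  73  74]
144 [ 72  69  71  71  73  70  71  70  80  97 104  94  79  75  72  72  72  71
  73  72  72  72  71  72]
145 [ 71  70  72  71  68  72  72  74  84 100 104  89  75  72  72  71  71  71
  73  71  73  72  73  69]
146 [ 73  69  71  74  74  76  79  82  87 102 104  91  79  73  70  70  71  71
  70  70  71  72  73  72]
20 [316.17 149.37] vert [316.09 149.29]
40 [317.08 142.67] vert [316.92 142.52]
60 [318.01 135.8 ] vert [317.76 135.58]
73 [318.62 131.24] vert [318.32 130.97]
100 [319.93 121.51] vert [319.52 121.15]
122 [321.04 113.32] vert [320.52 112.89]
```

The measured shank slope matches the modelled 0.018 rad tilt, and the offsets are within clearance. I'll go on down towards the pin top at about 92–97 mm.

Emit:
jog_arm --rows '[[[0,0.35,0],0,1],[[0,0.35,0],0,1],[[0,0.2,0],0,1]]'

```text
time_s: 12.7
tcp_pos: [527.1, 205.0, 187.2]
tool_rot: [0.598, 0.389, -0.384, -0.586]
wrist_force: [0.5, 0.2, -0.6]
grip_width: 0.241
```

```bash
python3 z.py h9
```

```text
t 12.7 tcp [527.1 205.  187.2] tip [525.6 205.2 104.5] axis [ 0.017 -0.003  1.   ] F [ 0.5  0.2 -0.6] g 0.241
```

View pics/h9.png

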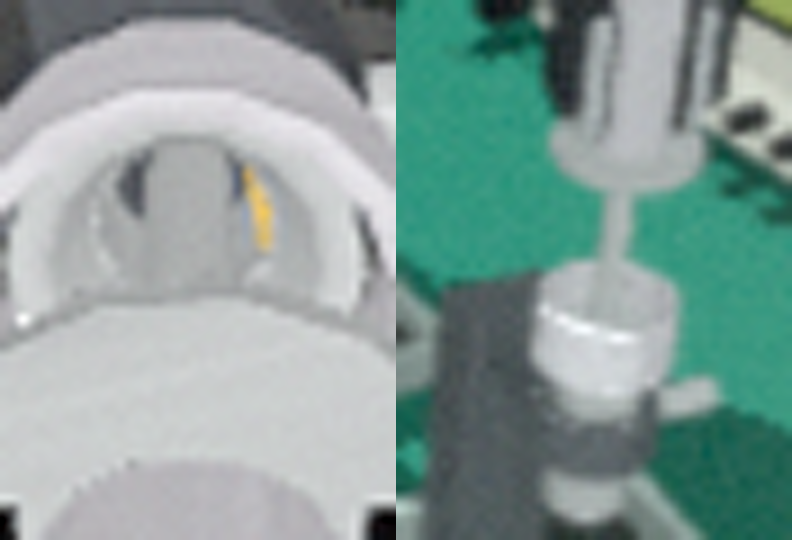

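Emit:
jog_arm --rows '[[[0,0.3,0],0,1],[[0,0.3,0],0,1]]'

```text
time_s: 13.05
tcp_pos: [527.3, 205.0, 181.1]
tool_rot: [0.598, 0.389, -0.384, -0.586]
wrist_force: [0.3, -0.2, -0.9]
grip_width: 0.238
```

Emit:
jog_arm --rows '[[[0,0.15,0],0,1],[[0,0.15,0],0,1]]'

```text
time_s: 13.3
tcp_pos: [527.3, 204.9, 177.7]
tool_rot: [0.598, 0.389, -0.384, -0.586]
wrist_force: [-0.3, -0.1, -0.0]
grip_width: 0.242
```

Emit:
jog_arm --rows '[[[0,0.15,0],0,1],[[0,0.15,0],0,1]]'

```text
time_s: 13.55
tcp_pos: [527.7, 204.9, 175.5]
tool_rot: [0.598, 0.39, -0.384, -0.586]
wrist_force: [-1.3, -1.5, 8.4]
grip_width: 0.235
```

```bash
python3 -c "
from h import *
st()"
```

```text
t 13.55 tcp [527.7 204.9 175.5] tip [526.3 205.   92.8] axis [ 0.016 -0.003  1.   ] F [-1.3 -1.5  8.4] g 0.235
```

Emit:
jog_arm --rows '[[[0,0.15,0],0,1],[[0,0.15,0],0,1]]'

```text
time_s: 13.8
tcp_pos: [528.0, 204.8, 174.7]
tool_rot: [0.599, 0.39, -0.383, -0.585]
wrist_force: [-2.4, -0.9, 8.5]
grip_width: 0.241
```

Emit:
jog_arm --rows '[[[0,0.15,0],0,1],[[0,0.15,0],0,1]]'

```text
time_s: 14.05
tcp_pos: [528.0, 204.8, 174.0]
tool_rot: [0.599, 0.391, -0.382, -0.585]
wrist_force: [-3.0, -0.0, 8.3]
grip_width: 0.245
```

Emit:
jog_arm --rows '[[[0,0.2,0.03],0,1],[[0,0.2,0.03],0,1]]'

```text
time_s: 14.3
tcp_pos: [527.6, 204.9, 172.3]
tool_rot: [0.599, 0.392, -0.382, -0.584]
wrist_force: [-3.1, -1.8, 9.3]
grip_width: 0.245
```

Emit:
jog_arm --rows '[[[0,0.22,0.03],0,1],[[0,0.22,0.03],0,1]]'

```text
time_s: 14.55
tcp_pos: [527.3, 204.9, 170.3]
tool_rot: [0.6, 0.393, -0.381, -0.584]
wrist_force: [-2.6, -0.8, 8.4]
grip_width: 0.243
```

```bash
python3 -c "
from h import *
st()"
```

```text
t 14.55 tcp [527.3 204.9 170.3] tip [526.8 205.1  87.6] axis [ 0.006 -0.003  1.   ] F [-2.6 -0.8  8.4] g 0.243
```

Emit:
jog_arm --rows '[[[0,0.24,0.02],0,1],[[0,0.24,0.02],0,1],[[0,0.24,0.02],0,1],[[0,0.24,0.02],0,1]]'

```text
time_s: 15.05
tcp_pos: [527.0, 204.9, 165.4]
tool_rot: [0.601, 0.394, -0.38, -0.583]
wrist_force: [-3.4, -0.6, 8.1]
grip_width: 0.241
```

```bash
python3 z.py h10
```

```text
t 15.05 tcp [527.  204.9 165.4] tip [526.8 205.   82.7] axis [ 0.001 -0.002  1.   ] F [-3.4 -0.6  8.1] g 0.241
```

View pics/h10.png

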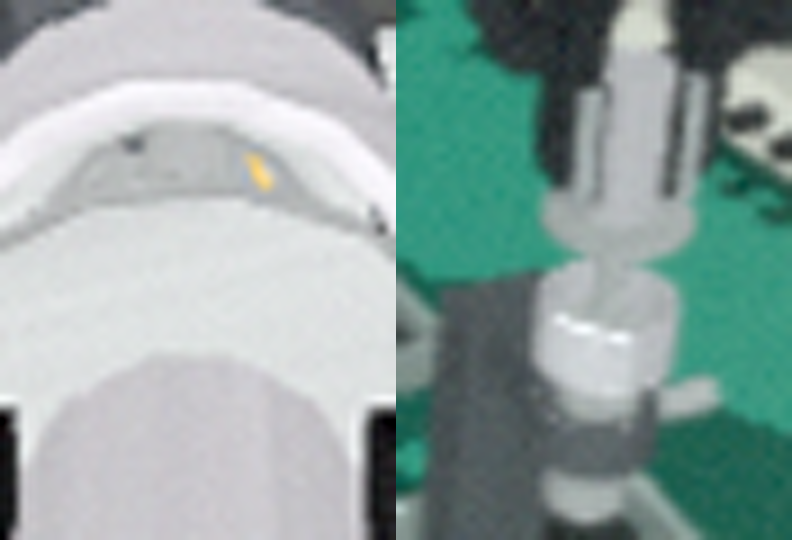

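Emit:
jog_arm --rows '[[[0,0.35,0.01],0,1],[[0,0.35,0.01],0,1],[[0,0.35,0.01],0,1]]'

```text
time_s: 15.52
tcp_pos: [526.8, 204.8, 158.2]
tool_rot: [0.602, 0.395, -0.379, -0.582]
wrist_force: [-3.1, -0.6, 9.4]
grip_width: 0.241
```

```bash
python3 -c "
from h import *
st()"
```

```text
t 15.53 tcp [526.8 204.8 158.2] tip [526.9 204.9  75.5] axis [-0.002 -0.002  1.   ] F [-3.1 -0.6  9.4] g 0.241
```

Emit:
jog_arm --rows '[[[0,0.35,0.01],0,1],[[0,0.35,0.01],0,1],[[0,0.35,0.01],0,1]]'

```text
time_s: 15.9
tcp_pos: [526.5, 204.8, 150.7]
tool_rot: [0.602, 0.396, -0.378, -0.582]
wrist_force: [-3.5, -0.9, 8.0]
grip_width: 0.243
```

```bash
python3 z.py h11
```

```text
t 15.9 tcp [526.5 204.8 150.7] tip [526.7 204.9  68. ] axis [-0.004 -0.002  1.   ] F [-3.5 -0.9  8. ] g 0.243
```

View pics/h11.png

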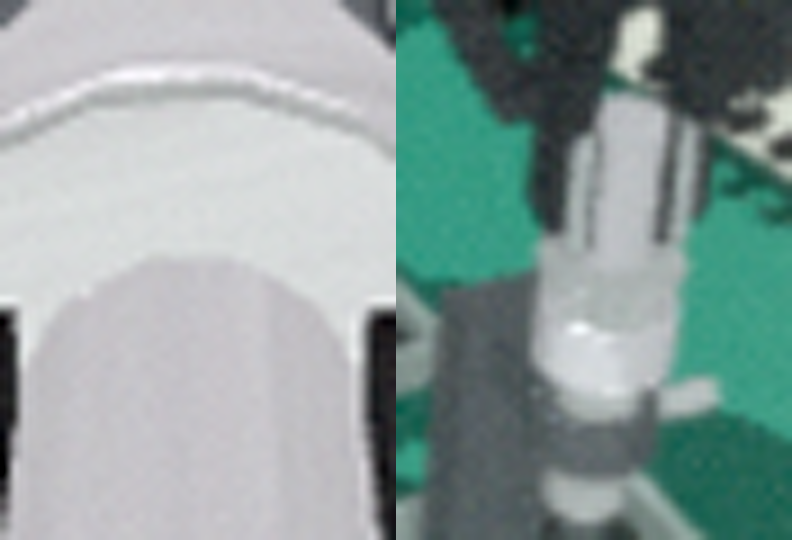

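Emit:
jog_arm --rows '[[[0,0.3,0.01],0,1],[[0,0.3,0.01],0,1]]'

```text
time_s: 16.25
tcp_pos: [526.4, 204.9, 144.8]
tool_rot: [0.602, 0.396, -0.378, -0.581]
wrist_force: [0.7, 0.5, 0.3]
grip_width: 0.241
```

Emit:
jog_arm --rows '[[[0,0.2,0.01],0,1],[[0,0.2,0.01],0,1]]'

```text
time_s: 16.5
tcp_pos: [526.5, 204.9, 140.6]
tool_rot: [0.602, 0.396, -0.378, -0.581]
wrist_force: [-2.2, -1.3, 8.0]
grip_width: 0.243
```

Emit:
jog_arm --rows '[[[0,0.2,0],0,1]]'

```text
time_s: 16.62
tcp_pos: [526.7, 204.9, 139.5]
tool_rot: [0.602, 0.396, -0.378, -0.581]
wrist_force: [-6.0, -0.7, 14.0]
grip_width: 0.241
```

```bash
python3 z.py h12
```

```text
t 16.62 tcp [526.7 204.9 139.5] tip [527.  204.9  56.8] axis [-0.005 -0.002  1.   ] F [-6.  -0.7 14. ] g 0.241
```

View pics/h12.png

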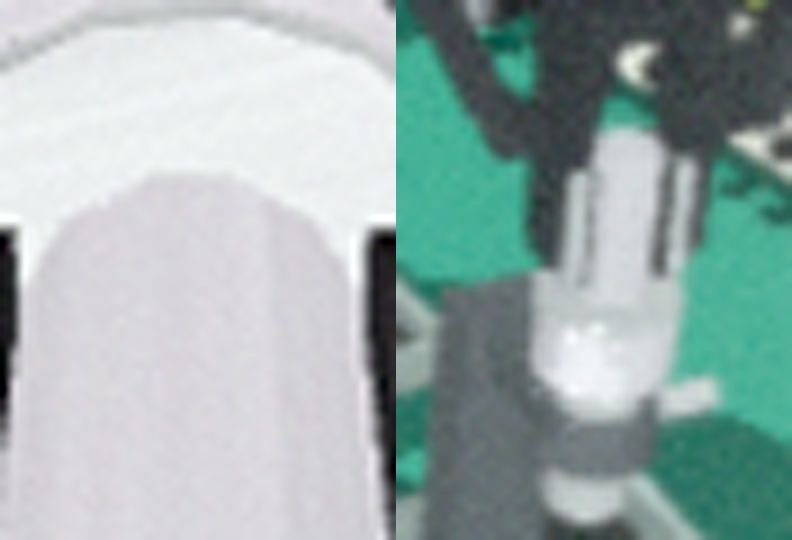

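Force fell to 0 at tip z≈62 mm, where the pin dropped. It then rose at about 6 N/mm, so the collar is on the sleeve. I'll hold briefly and back off slightly.

Emit:
jog_arm --rows '[[[0,-0.02,0],0,1],[[0,-0.02,0],0,1]]'

```text
time_s: 16.98
tcp_pos: [526.5, 204.9, 141.6]
tool_rot: [0.602, 0.396, -0.378, -0.581]
wrist_force: [-1.9, -0.1, 1.6]
grip_width: 0.242
```

```bash
python3 - <<'E'
from h import *
st()
out=[]
for n in("top","scene"):
    p=ctrl.snapshot(n)
    for k in("slug_center","slug"): print(n,k,[(np.round(d["xyz"]).tolist(),round(d["conf"],2)) for d in ctrl.spot_point(k,p)][:3])
    u=proj(p,(535,200,20)).round().astype(int); out.append(cv2.resize(p["pixels"][u[1]-32:u[1]+32,u[0]-32:u[0]+32],(390,390),interpolation=2))
cv2.imwrite("pics/h13.png",np.hstack(out))
E
```

```text
t 16.98 tcp [526.5 204.9 141.6] tip [527.  205.   58.9] axis [-0.007 -0.002  1.   ] F [-1.9 -0.1  1.6] g 0.242
top slug_center [([770.0, -159.0, 4.0], 0.47), ([531.0, 204.0, 130.0], 0.2)]
top slug []
scene slug_center [([536.0, 201.0, 19.0], 0.42)]
scene slug [([535.0, 199.0, 9.0], 0.55)]
```

View pics/h13.png

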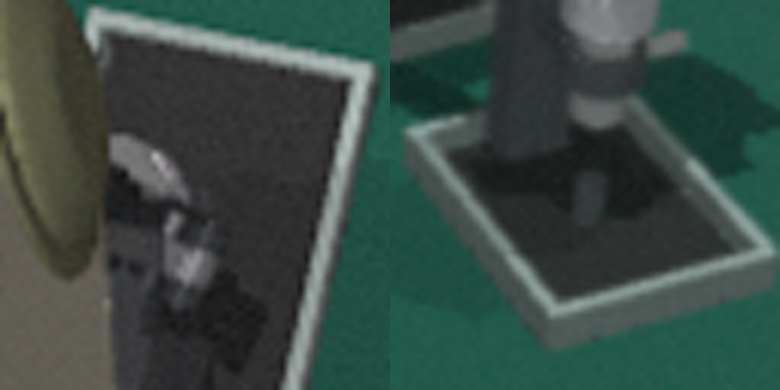

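The pin stands in the tray at (590,200) in the scene crop. I'll press once more for a clear hold.

Emit:
jog_arm --rows '[[[0,0.15,0.02],0,1],[[0,0.12,0],0,1]]'

```text
time_s: 17.52
tcp_pos: [526.7, 204.9, 139.7]
tool_rot: [0.602, 0.397, -0.377, -0.581]
wrist_force: [-5.6, -0.7, 13.7]
grip_width: 0.245
```

Emit:
jog_arm --rows '[[[0,0.1,0],0,1],[[0,0.1,0],0,1]]'

```text
time_s: 17.77
tcp_pos: [526.7, 204.9, 139.7]
tool_rot: [0.603, 0.397, -0.377, -0.58]
wrist_force: [-5.8, -0.5, 12.8]
grip_width: 0.24
```

Held at about 13 N for more than 0.25 s. Now withdrawing straight up.

Emit:
jog_arm --rows '[[[0,-0.5,-0.02],0,1],[[0,-1,-0.04],0,1],[[0,-1,-0.04],0,1],[[0,-1,-0.04],0,1]]'

```text
time_s: 18.27
tcp_pos: [526.6, 204.6, 175.3]
tool_rot: [0.603, 0.397, -0.377, -0.581]
wrist_force: [-0.6, 0.4, -0.4]
grip_width: 0.242
```

```bash
python3 -c "
from h import *
need([526.5,205,160])"
```

```text
t 18.27 tcp [526.6 204.6 175.3] tip [527.2 204.7  92.6] axis [-0.008 -0.002  1.   ] F [-0.6  0.4 -0.4] g 0.242
shift cm [ 0.04 -6.73 -0.2 ]
```

Emit:
jog_arm --rows '[[[0,-1.5,-0.04],0,1],[[0,-1.5,-0.04],0,1],[[0,-1.8,-0.06],0,1],[[0,-1.8,-0.06],0,1],[[0,-0.5,0],0,1],[[0,0,0],0,1]]'

```text
time_s: 19.02
tcp_pos: [525.7, 204.6, 250.8]
tool_rot: [0.603, 0.397, -0.377, -0.58]
wrist_force: [-0.3, -0.2, -0.8]
grip_width: 0.243
```

```bash
python3 - <<'E'
from h import *
need([502.2,-129.5,165])
print(axes()[1].round(3)[:,1])
E
```

```text
t 19.02 tcp [525.7 204.6 250.8] tip [526.3 204.7 168.1] axis [-0.009 -0.002  1.   ] F [-0.3 -0.2 -0.8] g 0.243
shift cm [-31.59   0.57 -11.15]
[ 0.041 -0.011 -0.999]
```

Emit:
jog_arm --rows '[[[-3.5,0.05,-1.2],0,1],[[-3.8,0.05,-1.3],0,1],[[-3.8,0.05,-1.3],0,1],[[-3.8,0.05,-1.3],0,1],[[-3.8,0.05,-1.3],0,1],[[-3.8,0.05,-1.3],0,1],[[-3.8,0.05,-1.3],0,1],[[-2.5,0,-0.9],0,1],[[0,0,0],0,1]]'

```text
time_s: 20.15
tcp_pos: [498.2, -107.7, 242.2]
tool_rot: [0.6, 0.395, -0.38, -0.583]
wrist_force: [-0.8, 0.6, -0.7]
grip_width: 0.239
```

```bash
python3 - <<'E'
from h import *
need([502.2,-129.5,150])
E
```

```text
t 20.15 tcp [ 498.2 -107.7  242.2] tip [ 497.9 -107.4  159.5] axis [ 0.002 -0.005  1.   ] F [-0.8  0.6 -0.7] g 0.239
shift cm [-1.86  0.98 -1.25]
```

Emit:
jog_arm --rows '[[[-0.9,0,-0.65],0,1],[[-0.95,0,-0.6],0,1],[[0,0,0],0,1]]'

```text
time_s: 20.52
tcp_pos: [502.6, -129.4, 241.8]
tool_rot: [0.599, 0.395, -0.381, -0.583]
wrist_force: [0.2, -0.4, -1.4]
grip_width: 0.243
```

```bash
cat > zr.py <<'E'
from h import *
import sys
def zz(name,c=(502.2,-129.5,95)):
    M,t=st(); a=M@AX
    out=[]
    for n,w_ in(("wrist",30),("scene",22)):
        p=ctrl.snapshot(n); S=400/(2*w_); 
        im=cv2.resize(p["pixels"],None,fx=S,fy=S,interpolation=2)
        f=lambda q:np.round((np.array(q)+.5)*S-.5).astype(int)
        cv2.polylines(im,[f(circ(p,c,10))],True,(0,255,0),1)
        cv2.circle(im,tuple(f(proj(p,t)).tolist()),3,(0,0,255),-1)
        u=f(proj(p,c)); x=max(u[0]-200,0); y=max(u[1]-300,0)
        out.append(im[y:y+500,x:x+400])
    h=min(o.shape[0] for o in out)
    cv2.imwrite(f"pics/{name}.png",np.hstack([o[:h] for o in out]))
zz(sys.argv[1])
E
python3 zr.py r1
```

```text
t 20.52 tcp [ 502.6 -129.4  241.8] tip [ 502.2 -129.   159.1] axis [ 0.003 -0.006  1.   ] F [ 0.2 -0.4 -1.4] g 0.243
```

View pics/r1.png

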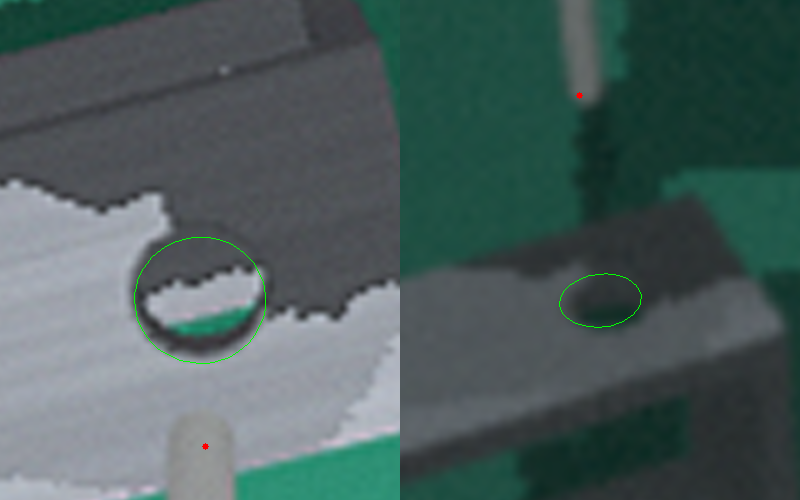

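The hole at (200,297) in the wrist crop and the tip at (203,446) both match the model within about 1 mm. Lowering into the hole.

Emit:
jog_arm --rows '[[[0,1.5,0.06],0,1],[[0,1.5,0.06],0,1],[[0,1.5,0.06],0,1],[[0,0.6,0],0,1],[[0,0,0],0,1]]'

```text
time_s: 21.25
tcp_pos: [502.6, -126.5, 190.4]
tool_rot: [0.599, 0.396, -0.381, -0.582]
wrist_force: [0.6, -0.4, -1.0]
grip_width: 0.241
```

```bash
python3 zr.py r2; python3 -c "
from h import *
need([502.0,-129.3,40])"
```

```text
t 21.25 tcp [ 502.6 -126.5  190.4] tip [ 502.3 -126.1  107.7] axis [ 0.002 -0.005  1.   ] F [ 0.6 -0.4 -1. ] g 0.241
t 21.35 tcp [ 502.8 -126.7  190.9] tip [ 502.6 -126.4  108.2] axis [ 0.001 -0.005  1.   ] F [ 0.1 -0.3 -1.2] g 0.242
shift cm [-0.32  6.82  0.16]
```

View pics/r2.png

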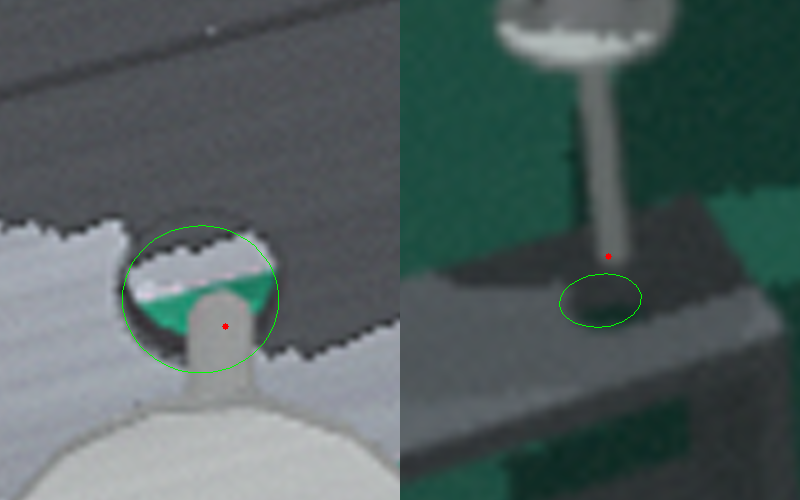

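Emit:
jog_arm --rows '[[[-0.3,0,0.03],0,1],[[0,0.8,0.03],0,1],[[0,0.8,0.03],0,1]]'

```text
time_s: 21.72
tcp_pos: [501.6, -129.7, 175.3]
tool_rot: [0.6, 0.397, -0.381, -0.581]
wrist_force: [0.4, -0.3, -2.2]
grip_width: 0.239
```

```bash
python3 -c "
from h import *
need([502.0,-129.3,40])"
```

```text
t 21.73 tcp [ 501.6 -129.7  175.3] tip [ 501.7 -129.5   92.6] axis [-0.002 -0.003  1.   ] F [ 0.4 -0.3 -2.2] g 0.239
shift cm [0.01 5.25 0.16]
```

Emit:
jog_arm --rows '[[[0,1.3,0.04],0,1],[[0,1.3,0.04],0,1],[[0,1.3,0.04],0,1],[[0,1.0,0.03],0,1]]'

```text
time_s: 22.22
tcp_pos: [501.5, -129.3, 122.0]
tool_rot: [0.599, 0.397, -0.381, -0.582]
wrist_force: [-0.7, 0.1, -1.5]
grip_width: 0.242
```

```bash
python3 -c "
from h import *
need([502.0,-129.3,22])"
```

```text
t 22.23 tcp [ 501.5 -129.3  122. ] tip [ 501.4 -129.1   39.3] axis [-0.    -0.004  1.   ] F [-0.7  0.1 -1.5] g 0.242
shift cm [-0.01  1.73 -0.01]
```

Emit:
jog_arm --rows '[[[0,0.7,0],0,1],[[0,0.6,0],0,1],[[0,0.2,0],0,1]]'

```text
time_s: 22.6
tcp_pos: [502.0, -129.4, 105.4]
tool_rot: [0.599, 0.397, -0.381, -0.582]
wrist_force: [-0.3, 0.2, -1.3]
grip_width: 0.246
```

Emit:
jog_arm --rows '[[[0,0.15,0],0,1],[[0,0.1,0],0,1]]'

```text
time_s: 22.85
tcp_pos: [502.4, -129.6, 104.7]
tool_rot: [0.6, 0.397, -0.381, -0.581]
wrist_force: [-2.6, 1.2, 8.3]
grip_width: 0.241
```

```bash
python3 zr.py r3
```

```text
t 22.85 tcp [ 502.4 -129.6  104.7] tip [ 502.5 -129.4   22. ] axis [-0.001 -0.003  1.   ] F [-2.6  1.2  8.3] g 0.241
```

View pics/r3.png

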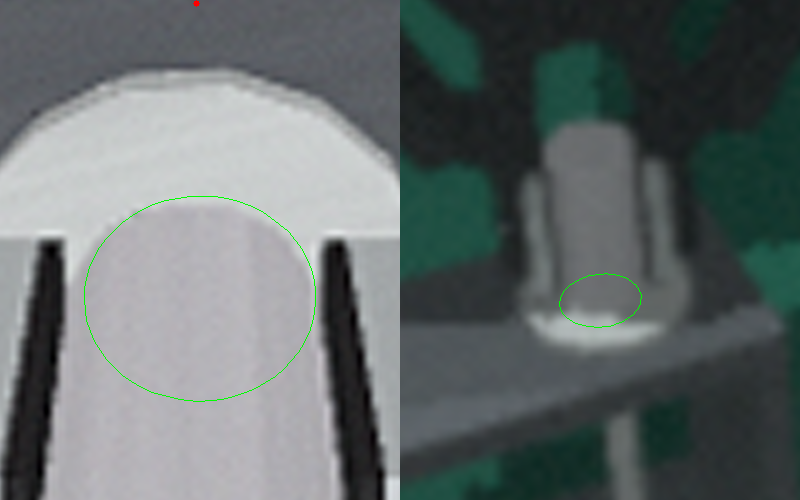

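The collar is seated on the rack, with contact at the same TCP height of 104.7 mm as at the grasp. I'll relieve the force, open and retreat straight up.

Emit:
jog_arm --rows '[[[0,-0.03,0],0,1],[[0,0,0],0,2.6],[[0,0,0],0,3.5],[[0,0,0],0,5],[[0,0,0],0,5],[[0,0,0],0,5]]'

```text
time_s: 23.7
tcp_pos: [502.9, -129.8, 105.6]
tool_rot: [0.6, 0.397, -0.38, -0.581]
wrist_force: [-0.5, -0.0, 0.3]
grip_width: 0.585
```

```bash
python3 zr.py r4; python3 -c "
from h import *
print(rel([502.3,-129.5,104]).round(2))"
```

```text
t 23.7 tcp [ 502.9 -129.8  105.6] tip [ 503.1 -129.7   22.9] axis [-0.003 -0.003  1.   ] F [-0.5 -0.   0.3] g 0.585
[0.   0.16 0.07]
```

View pics/r4.png

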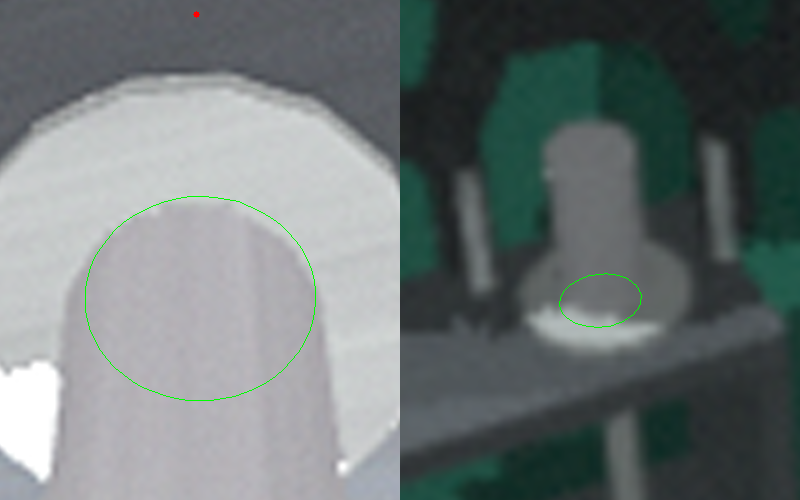

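Released and standing free. I'll retreat straight up and then to the side.

Emit:
jog_arm --rows '[[[0,-1.5,-0.05],0,5],[[0,-2,-0.08],0,5],[[0,-2,-0.08],0,5],[[0,-2.5,-0.1],0,5],[[0,-3,-0.1],0,5],[[0,-3,-0.1],0,5],[[3,-1,1],0,5],[[4,0,1.5],0,5],[[4,0,1.5],0,5],[[4,0,1.5],0,5],[[0,0,0],0,5]]'

```text
time_s: 25.18
tcp_pos: [511.0, 33.5, 259.3]
tool_rot: [0.6, 0.397, -0.38, -0.581]
wrist_force: [-0.0, -0.8, 0.4]
grip_width: 0.584
```

```bash
python3 - <<'E'
from h import *
st()
out=[]
for n in("top","scene"):
    p=ctrl.snapshot(n)
    for k in("slim_rod_handle","thick_rod","slug_center","weight","ring_gauge"): print(n,k,[(np.round(d["xyz"]).tolist(),round(d["conf"],2)) for d in ctrl.spot_point(k,p)][:2])
    out.append(p["pixels"])
    cv2.imwrite(f"pics/end_{n}.png",p["pixels"])
    im=p["pixels"]
    S=8; big=cv2.resize(im,None,fx=S,fy=S,interpolation=2)
    for c,r in(((502.2,-129.5,99),21),((502.2,-129.5,144),11)): cv2.polylines(big,[np.round((circ(p,c,r)+.5)*S-.5).astype(int)],True,(0,0,255),1)
    u=(proj(p,(502,-129,110))*S).astype(int); out[-1]=big[u[1]-150:u[1]+150,u[0]-200:u[0]+200]
    if n=="scene":
        u=(proj(p,(530,200,30))*S).astype(int); out.append(big[u[1]-150:u[1]+150,u[0]-200:u[0]+200])
out.append(cv2.resize(ctrl.snapshot("top")["pixels"],(400,300)))
cv2.imwrite("pics/end.png",np.vstack([np.hstack(out[:2]),np.hstack(out[2:])]))
E
```

```text
t 25.18 tcp [511.   33.5 259.3] tip [511.1  33.7 176.6] axis [-0.003 -0.004  1.   ] F [-0.  -0.8  0.4] g 0.584
top slim_rod_handle [([506.0, -127.0, 121.0], 0.51)]
top thick_rod [([487.0, -229.0, 21.0], 0.66), ([534.0, 208.0, 126.0], 0.51)]
top slug_center [([496.0, -179.0, 96.0], 0.43)]
top weight []
top ring_gauge [([622.0, 0.0, -2.0], 0.44)]
scene slim_rod_handle [([503.0, -127.0, 119.0], 0.63)]
scene thick_rod [([490.0, -229.0, 19.0], 0.83)]
scene slug_center [([533.0, 200.0, 21.0], 0.51)]
scene weight [([475.0, 6.0, -1.0], 0.53), ([503.0, -132.0, 24.0], 0.26)]
scene ring_gauge [([618.0, -4.0, 0.0], 0.71), ([521.0, 202.0, 57.0], 0.54)]
```

View pics/end.png

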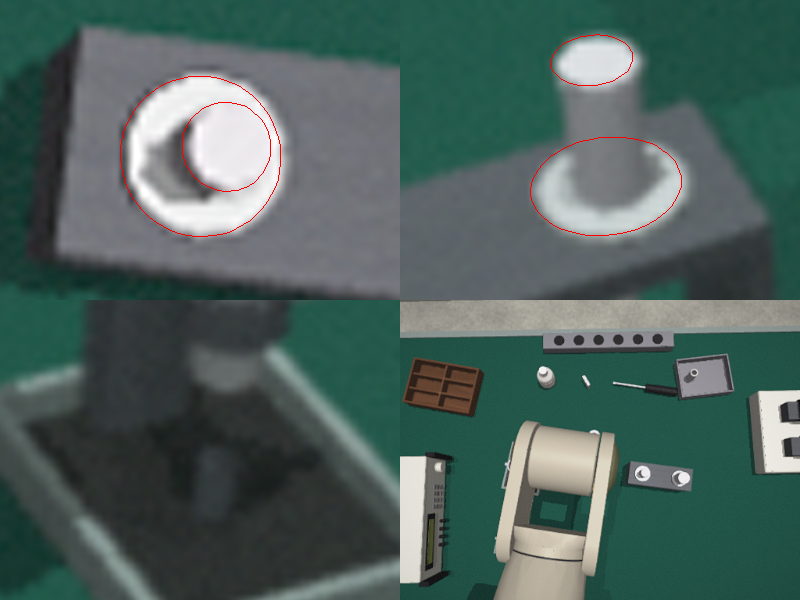

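The final views show the slim rod upright in its own hole at (205,158), within about 1–2 mm of its start. The pin stands in the tray at (212,480). The thick rod, weight and ring are where they were. Handing in.

```bash
python3 -c "
from rig import ctrl
print(ctrl.finish_job())"
```

```text
the job is handed in; nothing more can be done
None
```

The pin is out of the bushing and standing in the catch tray, and the slim rod is back upright in its own hole, released. I handed the job in at about 25 s; it reports no verdict.

- **Pushing the pin:** it slid at about 8–10 N. The force fell to near zero when the rod's tip was about 62 mm above the table, which is where the pin dropped.
- **Pressing the sleeve:** the collar then pressed the sleeve at about 13–14 N vertical, twice, and I held the second press for more than 0.25 s. The highest force I read was about 15–16 N in total, including about 6 N sideways. Forces were read only at the end of each move, so a brief peak between readings would not show.
- **Final check:**
  - The rod's collar and handle top sit within about 2 mm of where they started, and the robot touches nothing.
  - The pin's centre is about 20 mm above the table.
  - The thick rod, weight and ring gauge have not visibly moved. I checked the gauge block, bottle and screwdriver only by eye in the top view, and the arm never went near them.
- **What disagreed:** the cameras differed by up to about 5 mm on where the bore was, and the wrist camera was furthest off. I lined up the tip against the bore and pin in the wrist and scene pictures instead, and it went in without any noticeable side force.

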